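Dust out the stone pot and book it in with the tag scanner

TASK

Get the open stone pot ready for sale: take the long brush from its tube, run it down to the bottom of the pot, up to about the rim and down to the bottom again, and stand it back in its tube. Then take the scanner from its tray, hold it in the gripper with its window 5 to 10 cm in front of that pot's barcode tag, aimed at the middle of the tag and roughly square to it, keep it steady there for two seconds, and lay it back flat in the tray. Do not tip or shift the pot, and leave the lidded jar, the teacup and the stone block where they stand.

Things in the scene. Friction and masses are not known exactly. Their poses are not given: they have to be found in the camera images.
- pot: the open round pot of pale green-grey stone, 90 outer diameter, 100 high, wall 6, inner floor 8 above its underside (inner diameter 78), 0.7 kg, loose; it stands on pot_stand. Origin: centre of its underside, z up to the mouth
- pot_stand: dark wooden board under the pot, 210 (its x) by 110 (its y) by 18 thick, fixed, lying on the table; the pot stands 50 from its middle towards its +x end and the tag leans on a small wedge near its -x end. Origin: centre of its underside
- pot_tag: the pot's white price tag with black bars on the same board, 80 wide, 56 tall, 4 thick, fixed, leaning back 25 degrees, facing away from the pot. Origin: the middle of its printed face, 46 above the table; x points into the card (a scanner looking squarely at it points along this x), y along its width
- jar: a lidded stone jar, closed, 82 wide, 112 high, a bystander that stands on a like board with a like tag (not to be scanned). Origin: centre of its underside
- brush_tube: round open wooden tube, 58 outer diameter, wall 4 (inner diameter 50), 75 high, inner floor 5 above the table, fixed. Origin: centre of its underside
- brush: long dusting brush standing upright in the tube, bristles down, 200 long, 80 g: stiff bristle head 38 diameter and 60 high, steel collar 24 diameter up to 80, then a straight round handle 18 diameter up to 200. Origin: centre of the bristles' flat lower end, z along the handle (up)
- tray: shallow open wooden tray lined with felt, outer 230 (its x) by 150 (its y), walls 6 thick and 14 high, floor 6 above the table, fixed. Origin: centre of its underside
- scanner: straight grey hand-held scanner lying in the tray, 165 long, 0.2 kg. Its x axis is its aim, z up. Handle 34 wide and 30 high from x=-90 to x=30, broader head 54 wide and 34 high from x=30 to x=75. Origin: on its underside below the centre of mass; grip the handle near there
- scanner_window (a point): middle of the dark window at the scanner's front end, 75 ahead of (x) and 17 above (z) the scanner's origin; axes as the scanner's
- teacup: white tea cup, 76 wide, 60 high, a bystander. Origin: centre of its underside
- seal: brown stone block, 35 by 70 by 30 high, a bystander. Origin: centre of its underside

How it is judged:
On the way, in this order (a step that is already met when the one before it is completed fails the run):
1. the brush's lower end is inside the pot, within 20 mm of its inner floor (horizontal distance between brush and pot below 0.03 m and z of brush in the frame of pot below 0.028 m), for 0.05 s.
2. the brush is drawn up inside the pot by half its depth or more (horizontal distance between brush and pot below 0.03 m and z of brush in the frame of pot between 0.055 and 0.125 m), for 0.05 s.
3. the brush is at the bottom of the pot again, within 20 mm of its inner floor (all of step 1), for 0.05 s.
4. the brush stands in its tube again, let go (horizontal distance between brush and brush_tube below 0.02 m and z of brush in the frame of brush_tube below 0.02 m and angle between brush's own z axis and vertical below 0.4 rad and contact force between the fingers and brush below 0.1 N), for 0.2 s.
5. the gripped scanner looks at the pot's tag for 1.2 s: window 30 to 120 mm off, aim within 22 mm of its middle sideways and 18 mm up-down, within 37 degrees of square, held steady (x of pot_tag in the frame of scanner_window between 0.03 and 0.12 m and y of pot_tag in the frame of scanner_window between -0.022 and 0.022 m and z of pot_tag in the frame of scanner_window between -0.018 and 0.018 m and angle between the x axis of scanner and the x axis of pot_tag, either way round below 0.65 rad and linear speed of scanner below 0.03 m/s and angular speed of scanner below 0.2 rad/s and contact force between the fingers and scanner above 0.5 N), for 1.2 s.
At the end, for the whole second after the job is handed in: brush in its tube, within 15 mm of the tube's floor, leaning under 0.4 rad; scanner flat on the tray's floor (within 6 mm, 0.1 rad), within 90 mm of its middle along it and 50 mm across; pot upright on its stand, within 30 mm of its start; all three at rest (horizontal distance between brush and brush_tube below 0.02 m and z of brush in the frame of brush_tube below 0.02 m and angle between brush's own z axis and vertical below 0.4 rad and x of scanner in the frame of tray between -0.09 and 0.09 m and y of scanner in the frame of tray between -0.05 and 0.05 m and z of scanner in the frame of tray below 0.012 m and angle between each of scanner, pot's own z axis and vertical below 0.1 rad and horizontal distance between pot and pot_stand below 0.08 m and distance of pot from where it was at the start of the episode below 0.03 m and linear speed of each of brush, scanner, pot below 0.02 m/s and angular speed of each of scanner, pot below 0.2 rad/s); the robot touches nothing.
It fails at once if the pot tips more than 0.35 rad or shifts more than 50 mm (angle between pot's own z axis and vertical above 0.35 rad or distance of pot from where it was at the start of the episode above 0.05 m).
It fails at once if the lidded jar is shifted by more than 30 mm or tipped (distance of jar from where it was at the start of the episode above 0.03 m or angle between jar's own z axis and vertical above 0.35 rad).
It fails at once if the teacup is shifted by more than 30 mm or tipped (distance of teacup from where it was at the start of the episode above 0.03 m or angle between teacup's own z axis and vertical above 0.35 rad).
It fails at once if the stone block is shifted by more than 30 mm or tipped (distance of seal from where it was at the start of the episode above 0.03 m or angle between seal's own z axis and vertical above 0.35 rad).
It also fails if it takes over 72 s, if anything falls off the work surface, if the arm or the gripper's body presses on something with over 40 N, if the wrist force passes 120 N, or if a joint passes its speed limit or range.

ROBOT

A 6-joint arm with a two-finger parallel gripper is mounted at the origin on the work surface. World frame = base frame: x ahead of the robot, y to its left, z up, the work surface at z = 0. Lengths are in m, angles in rad, forces in N, time in s.
With the tool pointing down it reaches from about 0.35 to 0.85 m from the base axis. Payload 8.1 kg.
Tool frame: the origin (TCP) lies on the centre line of the jaws, within the pads' length; the fingertips stand 17 mm ahead of it and the grasp point (between the pads) lies 2 mm behind it; z points along the fingers, y is the line along which they close (so a half turn about z gives the same grasp; the last joint's range is limited). The gripper opens to 93 mm and grips with 3 to 60 N. Pads are 15 mm wide; open, the fingers measure 128 mm over their backs; the gripper's body (75 mm by 188 mm) begins 65 mm behind the grasp point.
Start: joints at [-1.418, 0.13, 1.488, -0, 1.523, -0.085], TCP at [0.141, -0.583, 0.236] pointing down, gripper open.
Joint ranges: [-2.96, 2.96], [-0.89, 2.26], [0.02, 2.5], [-1.34, 4.48], [0, 2.73], [-2.66, 2.66]. Speed limits (rad/s): [2.39, 2.39, 2.79, 3.14, 3.14, 3.14].

INTERFACE

Orientations are given as a rotation vector (axis times angle).
In Python, from plant import telemetry, viewer, order gives the robot as it stands.
- The arm moves only by the tool send_rows, never from a script. Its argument "plan" is a list that holds one entry, the list of rows, each a list of 5 numbers: the closure, from -1 (fully open) to 1 (shut), then the shift along the world's x, y, z normalised to -1 to 1, where 1 is 0.2 m, then the turn about the world's z normalised to -1 to 1, where 1 is 60 degrees. A call has 1 to 20 rows; each row is the pose to reach, as a shift and turn from the pose commanded when the call began; what a row does not reach only later rows make up. A row lasts 1/12 s, in which the tool goes at most 41.7 mm and 7.16 degrees, less where a joint would pass 70% of its speed; a pose out of reach is approached as far as the arm can. A call with a number of a shift or a turn outside -1 to 1 is refused whole. A call with a gripper value outside its range is refused whole. The fingers move at their own pace and stop on an object; "force" is the grip in N (left out, the last holds). Time passes only in rows, so rows that repeat a pose let the fingers close. It gives the time, the measured TCP pose, the force, the opening and the grip force at its end, in the units of the state.
- telemetry.read_state(): the state, without advancing time (a new reading comes with each control period).
- viewer.read_camera(name): name is "scene" or "top"; returns (picture, depth): 400x640x3 uint8, blue, green, red; 400x640 float32, m along the optical axis (not along the pixel's ray), 0 where there is no reading.
- viewer.calibration(name): a dict with "camera_matrix" (3x3 intrinsics, pixels), "dist_coeffs" ([k1, k2, p1, p2, k3] as OpenCV has them; the pictures are not rectified), "extrinsics" (4x4, takes a point from camera to world coordinates). Camera axes: x right, y up, looking along -z (the intrinsics and any distortion apply to the point x, -y, -z); pixel columns grow to the right and rows downward; lengths in m; the calibration is good to about 2 mm. A picture is of the moment at which its call begins. calibration takes no time and is no camera call.
- order.close_job(): hands the job in; it is judged then, once.
The state is a dict: "t": time; "q": joint angles; "dq": joint speeds; "joint_torque": joint torques, N m; "tool_pos": TCP position; "orientation": TCP orientation; "force": force on the tool from outside, world axes, zero at the start; "wrist_torque": the same for the moment, N m; "opening": finger opening in m; "gripper_force": force on a finger pad.
Only numpy, scipy, OpenCV 4.12 (cv2) and the standard library are available. Lean on these libraries where they do the work, as an engineer would, in place of code of your own. Each camera call takes 0.05 s, during which the arm holds its last target. There are 200 camera calls.

## Working session

There is one attempt and no reset: what is moved stays moved. The work goes in short steps, Python scripts to look and compute and a tool call to move; the robot and the scene stay as the last step left them, time stands still between calls to the robot, and variables do not carry over. Pictures are saved under pics/ and viewed, at most 10 in all, crops included, and the job is handed in when it is done.

Besides the shell and the picture viewer there is one more tool, called after ">>>" by a JSON object that holds its "fn" and its "kwargs". send_rows: Moves the arm, as the interface text tells. Scaled input: -1 to 1 covers 0.2 m each way for a shift and 60 degrees each way for a turn. Its arguments: {"type":"object","properties":{"plan":{"type":"array"},"force":{"type":"number"}},"required":["plan"]}

```bash
ls; mkdir -p pics
cat > h.py <<'E'
import numpy as np, cv2
from plant import telemetry, viewer, order
def cal(n):
    c=viewer.calibration(n); return np.array(c["camera_matrix"],float),np.array(c["dist_coeffs"],float),np.array(c["extrinsics"],float)
def rays(n,px):
    K,d,E=cal(n); u=cv2.undistortPoints(np.array(px,float).reshape(-1,1,2),K,d).reshape(-1,2)
    r=np.c_[u[:,0],-u[:,1],-np.ones(len(u))]@E[:3,:3].T
    return E[:3,3],r
def onz(n,px,z):
    o,r=rays(n,px); return o+r*((z-o[2])/r[:,2:])
def cloud(n,depth):
    h,w=depth.shape; v,u=np.mgrid[:h,:w]
    o,r=rays(n,np.c_[u.ravel(),v.ravel()]); P=o+r*depth.reshape(-1,1)
    P[depth.ravel()==0]=np.nan
    return P.reshape(h,w,3)
E
python3 - <<'E'
from h import *
print(telemetry.read_state())
for n in("scene","top"):
    p,d=viewer.read_camera(n); cv2.imwrite(f"pics/{n}0.png",p); np.savez(f"pics/{n}0.npz",p=p,d=d)
    print(n,np.round(cal(n)[2],3).tolist(),np.round(cal(n)[0],1).tolist(),cal(n)[1])
E
```

```text
pics
{'t': 0.0, 'q': array([-1.41842495e+00,  1.31136068e-01,  1.48928614e+00,  1.06464157e-05,
        1.52300047e+00, -8.53675742e-02]), 'dq': array([ 6.29292906e-04, -2.12636547e-03,  1.44967752e-03, -3.23412107e-04,
       -1.08668461e-06,  4.47511392e-04]), 'joint_torque': array([ 1.12205951e-03, -5.59847546e+01, -4.91754270e+01,  7.68102380e-02,
        3.57192254e-02, -1.63923669e-04]), 'tool_pos': array([ 0.14126525, -0.58257525,  0.23459865]), 'orientation': array([-3.11760716e+00, -3.72342894e-01,  7.95456139e-05]), 'force': array([-0.11097794,  0.19762938, -0.08074357]), 'wrist_torque': array([ 0.04015455, -0.02185131, -0.01774516]), 'gripper_force': 0.0, 'opening': 0.09315923142123861}
scene [[-0.812, -0.32, 0.488, 1.023], [0.583, -0.446, 0.679, 0.644], [0.0, 0.836, 0.549, 0.617], [0.0, 0.0, 0.0, 1.0]] [[420.4, 0.0, 317.4], [0.0, 420.4, 195.5], [0.0, 0.0, 1.0]] [-0.00487139  0.          0.          0.          0.        ]
top [[0.02, 0.983, -0.183, 0.38], [-1.0, 0.019, -0.003, -0.013], [0.0, 0.183, 0.983, 1.002], [0.0, 0.0, 0.0, 1.0]] [[383.5, 0.0, 318.8], [0.0, 383.5, 194.7], [0.0, 0.0, 1.0]] [-0.04716282  0.          0.          0.          0.        ]
```

View pics/scene0.png

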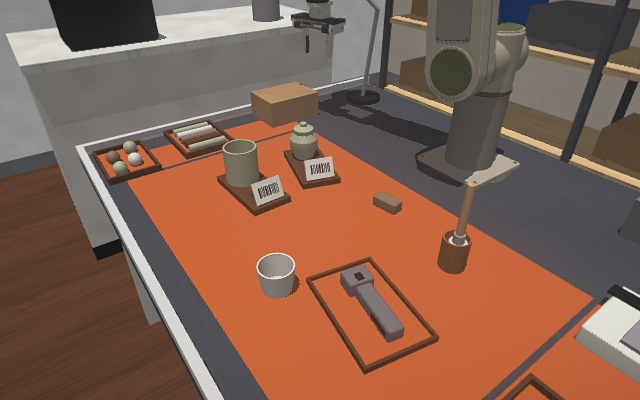

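View pics/top0.png

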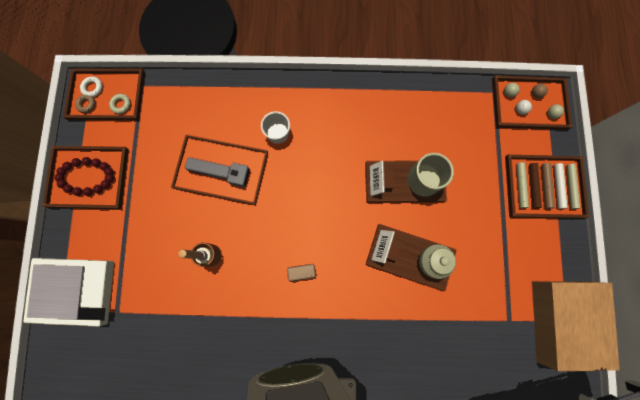

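The scene view shows the pot at (240,163), its tag at (267,190), the jar at (303,145), the brush and tube at (470,190)/(454,250), the scanner in its tray at (372,310), the cup at (276,275) and the block at (387,203). The top view has the pot at (431,176), tag (376,178), tube (205,253), scanner (217,172) with its head to the right, and the jar at (438,262).

```bash
cat > m.py <<'E'
from h import *
def load(n):
    z=np.load(f"pics/{n}0.npz"); return z["p"],cloud(n,z["d"])
def rect(P):
    (c,s,a)=cv2.minAreaRect((P[:,:2]*1000).astype(np.float32)); return np.round(c,1),np.round(s,1),round(a,1)
def circ(P):
    A=np.c_[2*P[:,:2],np.ones(len(P))]; s=np.linalg.lstsq(A,(P[:,:2]**2).sum(1),rcond=None)[0]
    return s[:2],np.sqrt(s[2]+s[0]**2+s[1]**2)
E
python3 - <<'E'
from m import *
np.set_printoptions(precision=4,suppress=True)
R={"pot":[(400,145,462,215),(215,130,265,195)],"jar":[(410,235,465,290),(285,118,322,165)],"tube":[(170,232,228,278),(435,175,485,278)],
"tray":[(165,130,272,210),(300,250,445,375)],"cup":[(255,105,300,150),(250,245,300,300)],"seal":[(282,258,320,285),(368,188,406,218)],"tag":[(362,155,390,200),(245,172,290,210)]}
D=dict(top=load("top"),scene=load("scene"))
for k,(t,s) in R.items():
  for n,b in(("top",t),("scene",s)):
    p,C=D[n]; P=C[b[1]:b[3],b[0]:b[2]].reshape(-1,3); P=P[~np.isnan(P[:,0])]
    z=P[:,2]; h=np.histogram(z*1000,bins=range(-5,225,5))[0]
    print(k,n,"zmax",round(np.percentile(z,99.7),4),h.tolist())
E
```

```text
pot top zmax 0.1215 [344, 1664, 95, 31, 499, 267, 309, 64, 43, 43, 46, 42, 51, 41, 55, 44, 54, 44, 57, 49, 59, 50, 55, 48, 201, 74, 0, 0, 0, 0, 0, 0, 0, 0, 0, 0, 0, 0, 0, 0, 0, 0, 0, 0, 0]
pot scene zmax 0.1193 [169, 815, 51, 61, 341, 135, 98, 56, 53, 72, 68, 86, 84, 88, 88, 71, 62, 71, 88, 91, 102, 107, 114, 98, 167, 1, 0, 0, 0, 0, 0, 0, 0, 0, 0, 0, 0, 0, 0, 0, 0, 0, 0, 0, 0]
jar top zmax 0.1296 [210, 872, 24, 17, 652, 257, 0, 0, 0, 0, 0, 3, 15, 21, 17, 14, 51, 111, 117, 79, 25, 5, 54, 304, 103, 7, 49, 8, 0, 0, 0, 0, 0, 0, 0, 0, 0, 0, 0, 0, 0, 0, 0, 0, 0]
jar scene zmax 0.1288 [105, 403, 35, 24, 229, 42, 25, 21, 25, 29, 25, 33, 56, 84, 73, 54, 51, 64, 60, 45, 44, 17, 44, 88, 26, 12, 17, 2, 0, 0, 0, 0, 0, 0, 0, 0, 0, 0, 0, 0, 0, 0, 0, 0, 0]
tube top zmax 0.2076 [224, 1612, 118, 16, 9, 17, 15, 16, 18, 16, 30, 20, 40, 44, 95, 53, 85, 10, 28, 2, 7, 5, 5, 4, 8, 4, 5, 5, 8, 4, 6, 7, 6, 10, 5, 5, 8, 6, 5, 8, 6, 20, 41, 0, 0]
tube scene zmax 0.2052 [948, 2308, 98, 248, 51, 57, 50, 53, 59, 56, 52, 60, 71, 92, 140, 133, 79, 33, 30, 24, 17, 18, 19, 21, 19, 19, 21, 16, 24, 17, 20, 24, 22, 21, 2
[... 746 characters left out ...]
 0, 0, 0, 0]
seal top zmax 0.0349 [94, 501, 28, 0, 0, 2, 149, 240, 1, 0, 0, 0, 0, 0, 0, 0, 0, 0, 0, 0, 0, 0, 0, 0, 0, 0, 0, 0, 0, 0, 0, 0, 0, 0, 0, 0, 0, 0, 0, 0, 0, 0, 0, 0, 0]
seal scene zmax 0.0324 [126, 589, 46, 41, 55, 51, 123, 105, 0, 0, 0, 0, 0, 0, 0, 0, 0, 0, 0, 0, 0, 0, 0, 0, 0, 0, 0, 0, 0, 0, 0, 0, 0, 0, 0, 0, 0, 0, 0, 0, 0, 0, 0, 0, 0]
tag top zmax 0.0742 [45, 244, 29, 12, 245, 142, 45, 35, 43, 36, 112, 85, 38, 46, 40, 58, 2, 0, 0, 0, 0, 0, 0, 0, 0, 0, 0, 0, 0, 0, 0, 0, 0, 0, 0, 0, 0, 0, 0, 0, 0, 0, 0, 0, 0]
tag scene zmax 0.0716 [80, 292, 52, 58, 370, 94, 88, 90, 85, 97, 76, 79, 78, 75, 68, 26, 0, 0, 0, 0, 0, 0, 0, 0, 0, 0, 0, 0, 0, 0, 0, 0, 0, 0, 0, 0, 0, 0, 0, 0, 0, 0, 0, 0, 0]
```

Run:
```python
from m import *
np.set_printoptions(precision=4,suppress=True)
D=dict(top=load("top"),scene=load("scene"))
def sel(n,b,lo,hi,f=None):
    p,C=D[n]; q=p[b[1]:b[3],b[0]:b[2]].reshape(-1,3).astype(int); P=C[b[1]:b[3],b[0]:b[2]].reshape(-1,3)
    m=(P[:,2]>lo)&(P[:,2]<hi)
    if f is not None: m&=f(q)
    return P[m]
print("pot rim",[circ(sel(n,b,.114,.13)) for n,b in(("top",(400,145,462,215)),("scene",(215,130,265,195)))])
print("pot rim box", [(P.min(0),P.max(0)) for P in [sel("top",(400,145,462,215),.112,.13)]])
print("tube rim",[circ(sel(n,b,.070,.08)) for n,b in(("top",(170,232,228,278)),("scene",(435,225,475,278)))])
for n,b in(("top",(170,232,228,278)),("scene",(435,175,485,278))):
    for z in(.10,.13,.16,.19,.203):
        P=sel(n,b,z-.008,z+.008); print("handle",n,z,P.mean(0),(P.min(0)+P.max(0))[:2]/2,len(P))
white=lambda q:q.min(1)>140
for n,b in(("top",(362,150,392,205)),("scene",(245,172,290,210))):
    P=sel(n,b,.024,.08)
    P=P[np.abs(P[:,0]-np.median(P[:,0]))<.06]
    A=P.copy()
    for _ in range(5):
        c=A.mean(0); w=np.linalg.svd(A-c)[2][2]; A=P[np.abs((P-c)@w)<.003]
    print("tag",n,"c",c,"n",w,"lean",np.degrees(np.arcsin(abs(w[2]))),rect(A),A.min(0),A.max(0))
for n,b in(("top",(180,140,262,200)),("scene",(325,255,420,350))):
    P=sel(n,b,.030,.048); print("scanner",n,rect(P),P.mean(0),np.percentile(P[:,2],[10,50,90]))
    H=[]
for n,b in(("top",(165,130,272,210)),("scene",(300,250,445,375))):
    dark=sel(n,b,.009,.022,lambda q:q[:,2]<130); print("tray",n,rect(dark))
for n,b in(("top",(282,258,320,285)),("scene",(368,188,406,218))): print("seal",n,rect(sel(n,b,.024,.04)))
print("cup",circ(sel("top",(255,105,300,150),.052,.07)),"jar",sel("top",(410,235,465,290),.115,.14).mean(0))
```

```text
pot rim [(array([ 0.6093, -0.2847]), np.float64(0.04189543600789841)), (array([ 0.6099, -0.2847]), np.float64(0.04182870795218381))]
pot rim box [(array([ 0.5646, -0.3278,  0.1121]), array([ 0.6547, -0.2406,  0.1248]))]
tube rim [(array([0.4019, 0.2669]), np.float64(0.026271027547834523)), (array([0.402 , 0.2665]), np.float64(0.024575765719783444))]
handle top 0.1 [0.4004 0.2634 0.0992] [0.4003 0.2644] 16
handle top 0.13 [0.399  0.2634 0.1301] [0.3994 0.2641] 17
handle top 0.16 [0.3983 0.2644 0.1597] [0.3994 0.2667] 25
handle top 0.19 [0.4    0.2631 0.1906] [0.3998 0.2636] 18
handle top 0.203 [0.3991 0.2688 0.2051] [0.3992 0.2697] 67
handle scene 0.1 [0.4042 0.2723 0.1001] [0.4023 0.269 ] 63
handle scene 0.13 [0.4043 0.2723 0.1303] [0.4023 0.27  ] 63
handle scene 0.16 [0.4046 0.2723 0.1602] [0.4033 0.2694] 66
handle scene 0.19 [0.4043 0.2727 0.19  ] [0.4019 0.27  ] 75
handle scene 0.203 [0.4024 0.2713 0.202 ] [0.401  0.2698] 76
tag top c [ 0.6033 -0.1558  0.051 ] n [-0.0223  0.9     0.4353] lean 25.805191294151438 (array([ 604., -156.]), array([80.4, 26.6]), 0.1) [ 0.5638 -0.1693  0.024 ] [ 0.6442 -0.1426  0.0755]
tag scene c [ 0.6029 -0.1818  0.0466] n [-0.0229 -0.0385  0.999 ] lean 87.43502280774847 (array([ 608.7, -200.4]), array([ 79.4, 102.4]), 7.1) [ 0.5635 -0.2561  0.041 ] [ 0.6434 -0.1512  0.0514]
scanner top (array([624.3, 261. ]), array([165.6,  54.1]), 77.5) [0.6208 0.251  0.0386] [0.0352 0.0384 0.0428]
scanner scene (array([622.6, 259.9]), array([167. ,  53.3]), 79.2) [0.6247 0.2592 0.0366] [0.0335 0.0362 0.0405]
tray top (array([657.8, 251.1]), array([229.9, 207.2]), 79.4)
tray scene (array([565.8, 267.1]), array([231.8, 279.3]), 79.8)
seal top (array([364.4,  31.3]), array([34.9, 70.1]), 9.8)
seal scene (array([364. ,  30.2]), array([38. , 69.1]), 12.7)
cup (array([0.7373, 0.1075]), np.float64(0.035345114244719804)) jar [ 0.3961 -0.2975  0.1206]
```

>>> {"fn": "send_rows", "kwargs": {"plan": [[[-1, 0.5, 0.5, 0.15, 0.3], [-1, 1, 1, 0.15, 1], [-1, 1, 1, 0.15, 1], [-1, 1, 1, 0.15, 1], [-1, 1, 1, 0.15, 1], [-1, 1, 1, 0.15, 1], [-1, 1, 1, 0.15, 1], [-1, 1, 1, 0.15, 1], [-1, 1, 1, 0.15, 1], [-1, 1, 1, 0.15, 1]]], "force": 20}}

```text
t: 0.93
tool_pos: [0.3419, -0.3823, 0.2654]
orientation: [-2.511, -1.887, 0.0]
force: [0.7, -0.6, -0.3]
opening: 0.093
gripper_force: 0.0
```

>>> {"fn": "send_rows", "kwargs": {"plan": [[[-1, 0.3, 1, 0, 0.08], [-1, 0.3, 1, 0, 0.08], [-1, 0.3, 1, 0, 0.08], [-1, 0.3, 1, 0, 0.08], [-1, 0.3, 1, 0, 0.08], [-1, 0.3, 1, 0, 0.08]]]}}

```text
t: 1.43
tool_pos: [0.4027, -0.1774, 0.2655]
orientation: [-2.43, -1.988, -0.004]
force: [-0.1, 0.4, 0.5]
opening: 0.093
gripper_force: 0.0
```

>>> {"fn": "send_rows", "kwargs": {"plan": [[[-1, 0, 1, 0, 0], [-1, 0, 1, 0, 0], [-1, 0, 1, 0, 0], [-1, 0, 1, 0, 0], [-1, 0, 1, 0, 0], [-1, 0, 1, 0, 0]]]}}

```text
t: 1.93
tool_pos: [0.401, 0.0213, 0.2656]
orientation: [-2.43, -1.988, -0.002]
force: [-0.2, -0.8, 0.4]
opening: 0.093
gripper_force: 0.0
```

>>> {"fn": "send_rows", "kwargs": {"plan": [[[-1, 0, 1, 0, 0], [-1, 0, 1, 0, 0], [-1, 0, 1, 0, 0], [-1, 0, 1, 0, 0], [-1, 0, 1, 0, 0], [-1, 0, 1, 0, 0], [-1, 0, 1, 0, 0]]]}}

```text
t: 2.52
tool_pos: [0.4014, 0.2172, 0.265]
orientation: [-2.433, -1.987, 0.002]
force: [-0.0, -0.2, -0.1]
opening: 0.0928
gripper_force: 0.0
```

>>> {"fn": "send_rows", "kwargs": {"plan": [[[-1, 0, 0.257, 0, 0], [-1, 0, 0.257, 0, 0], [-1, 0, 0.257, 0, 0], [-1, 0, 0.257, -0.2, 0], [-1, 0, 0.257, -0.4, 0], [-1, 0, 0.257, -0.51, 0], [-1, 0, 0.257, -0.51, 0], [-1, 0, 0.257, -0.51, 0], [1, 0, 0.257, -0.51, 0], [1, 0, 0.257, -0.51, 0], [1, 0, 0.257, -0.51, 0], [1, 0, 0.257, -0.51, 0], [1, 0, 0.257, -0.51, 0], [1, 0, 0.257, -0.51, 0], [1, 0, 0.257, -0.51, 0], [1, 0, 0.257, -0.51, 0], [1, 0, 0.257, -0.51, 0], [1, 0, 0.257, -0.51, 0]]]}}

```text
t: 4.02
tool_pos: [0.4013, 0.2683, 0.1635]
orientation: [-2.434, -1.986, 0.0]
force: [-0.2, 0.3, 0.1]
opening: 0.0308
gripper_force: 0.0
```

>>> {"fn": "send_rows", "kwargs": {"plan": [[[1, 0, 0, 0, 0], [1, 0, 0, 0, 0], [1, 0, 0, 0, 0], [1, 0, 0, 0, 0], [1, 0, 0, 0, 0], [1, 0, 0, 0, 0]]]}}

```text
t: 4.52
tool_pos: [0.4013, 0.2682, 0.1635]
orientation: [-2.434, -1.986, 0.0]
force: [0.3, -0.1, -0.5]
opening: 0.0175
gripper_force: 20.0
```

>>> {"fn": "send_rows", "kwargs": {"plan": [[[1, 0, 0, 0.1, 0], [1, 0, 0, 0.25, 0], [1, 0, 0, 0.4, 0], [1, 0, 0, 0.55, 0], [1, 0, 0, 0.7, 0], [1, 0, 0, 0.8, 0], [1, 0, 0, 0.8, 0], [1, 0, 0, 0.8, 0]]]}}

```text
t: 5.18
tool_pos: [0.402, 0.2686, 0.3249]
orientation: [2.434, 1.986, 0.004]
force: [0.0, 0.1, -1.0]
opening: 0.018
gripper_force: 20.0
```

```bash
cat > brush.py <<'E'
from m import *
import sys
np.set_printoptions(precision=4,suppress=True)
s=telemetry.read_state(); t=s["tool_pos"]; print(t,s["opening"],s["gripper_force"])
for n in("scene","top"):
    p,d=viewer.read_camera(n); C=cloud(n,d); cv2.imwrite(f"pics/{n}_{sys.argv[1]}.png",p)
    m=(np.hypot(C[...,0]-t[0],C[...,1]-t[1])<.035)&(C[...,2]<t[2]-.025)&(C[...,2]>.08)
    P=C[m]; 
    if len(P)<5: continue
    z0=P[:,2].min(); print(n,"zmin",np.sort(P[:,2])[:5])
    for a in np.arange(z0,t[2]-.02,.015):
        q=P[(P[:,2]>=a)&(P[:,2]<a+.015)]
        if len(q): print(round(a,3),(q.min(0)+q.max(0))[:2]/2,np.ptp(q,axis=0)[:2],len(q))
E
python3 brush.py lift
```

```text
[0.402  0.2686 0.3249] 0.017964698950370034 19.999061822891235
scene zmin [0.1654 0.1668 0.1669 0.1671 0.1673]
0.165 [0.409  0.2721] [0.0274 0.0343] 126
0.18 [0.4083 0.2708] [0.0297 0.0358] 147
0.195 [0.4075 0.2708] [0.0312 0.0355] 151
0.21 [0.41   0.2718] [0.0277 0.0336] 155
0.225 [0.4041 0.2693] [0.0404 0.0379] 181
0.24 [0.4038 0.2696] [0.0227 0.0236] 109
0.255 [0.4067 0.2698] [0.0136 0.0173] 81
0.27 [0.406  0.2698] [0.0132 0.0177] 81
0.285 [0.4055 0.2705] [0.0153 0.0161] 85
top zmin [0.0809 0.1657 0.1662 0.1663 0.1666]
0.081 [0.3956 0.2388] [0. 0.] 1
0.156 [0.4039 0.2557] [0.03   0.0095] 11
0.171 [0.4023 0.2576] [0.0362 0.0146] 41
0.186 [0.4019 0.2573] [0.0358 0.0149] 42
0.201 [0.4023 0.2583] [0.0371 0.0155] 43
0.216 [0.4018 0.2676] [0.0368 0.0344] 164
0.231 [0.4021 0.2678] [0.0223 0.0199] 44
0.246 [0.4017 0.2657] [0.0216 0.0176] 51
0.261 [0.4027 0.2648] [0.017  0.0079] 25
0.276 [0.4023 0.2643] [0.017 0.008] 25
0.291 [0.4016 0.265 ] [0.0166 0.0091] 16
```

>>> {"fn": "send_rows", "kwargs": {"plan": [[[1, 0.05, -0.12, 0, 0], [1, 0.15, -0.4, 0, 0], [1, 0.3, -0.8, 0, 0], [1, 0.35, -0.92, 0, 0]]]}}

```text
t: 5.62
tool_pos: [0.4542, 0.1257, 0.3215]
orientation: [-2.431, -1.987, 0.004]
force: [1.3, 0.2, -1.0]
opening: 0.0177
gripper_force: 20.0
```

>>> {"fn": "send_rows", "kwargs": {"plan": [[[1, 0.15, -0.4, 0, 0], [1, 0.3, -0.8, 0, 0], [1, 0.35, -0.92, 0, 0]]]}}

```text
t: 5.87
tool_pos: [0.4985, 0.0082, 0.3215]
orientation: [-2.432, -1.985, 0.003]
force: [-0.0, 1.4, -0.5]
opening: 0.0176
gripper_force: 20.0
```

>>> {"fn": "send_rows", "kwargs": {"plan": [[[1, 0.13, -0.34, 0, 0], [1, 0.23, -0.6, 0, 0], [1, 0.3, -0.79, 0, 0], [1, 0.34, -0.9, 0, 0], [1, 0.34, -0.92, 0, 0], [1, 0.34, -0.92, 0, 0], [1, 0.34, -0.92, 0, 0], [1, 0.34, -0.92, 0, 0], [1, 0.34, -0.92, 0, 0]]]}}

```text
t: 6.62
tool_pos: [0.5667, -0.1726, 0.3228]
orientation: [-2.432, -1.986, 0.001]
force: [-0.2, -0.5, -0.7]
opening: 0.0176
gripper_force: 20.0
```

```bash
python3 brush.py pot|grep -v "^0.[01]"
```

```text
[ 0.5667 -0.1726  0.3228] 0.017604886972861476 19.999100267887115
scene zmin [0.1643 0.1652 0.1652 0.1653 0.1654]
0.209 [ 0.5682 -0.1668] [0.0381 0.0321] 102
0.224 [ 0.5675 -0.1701] [0.039  0.0344] 90
0.239 [ 0.5674 -0.1693] [0.0253 0.0239] 65
0.254 [ 0.5692 -0.1696] [0.0155 0.0147] 50
0.269 [ 0.5684 -0.1675] [0.0163 0.0108] 49
0.284 [ 0.5691 -0.1702] [0.0155 0.0178] 44
```

>>> {"fn": "send_rows", "kwargs": {"plan": [[[1, 0.06, -0.16, 0, 0], [1, 0.12, -0.32, 0, 0], [1, 0.18, -0.47, 0, 0], [1, 0.214, -0.56, 0, 0], [1, 0.214, -0.56, 0, 0], [1, 0.214, -0.56, 0, 0], [1, 0.214, -0.56, 0, 0]]]}}

```text
t: 7.3
tool_pos: [0.6099, -0.2845, 0.3238]
orientation: [-2.433, -1.987, -0.001]
force: [0.9, 1.2, -0.7]
opening: 0.0175
gripper_force: 20.0
```

```bash
python3 brush.py pot2
python3 - <<'E'
import cv2
a=cv2.imread("pics/top_pot2.png")[90:300,330:520];b=cv2.imread("pics/scene_pot2.png")[40:250,170:360]
cv2.imwrite("pics/c1.png",cv2.resize(cv2.hconcat([a,b]),None,fx=2,fy=2))
E
```

```text
[ 0.6099 -0.2845  0.3238] 0.017545706508983273 19.99912530183792
scene zmin [0.1638 0.1659 0.1659 0.1663 0.1664]
0.164 [ 0.612  -0.2769] [0.0361 0.027 ] 70
0.179 [ 0.6138 -0.276 ] [0.0328 0.0246] 85
0.194 [ 0.6128 -0.2766] [0.0346 0.027 ] 87
0.209 [ 0.6133 -0.2763] [0.0339 0.0283] 87
0.224 [ 0.6108 -0.2824] [0.0374 0.0359] 89
0.239 [ 0.6117 -0.2799] [0.0244 0.0208] 57
0.254 [ 0.6117 -0.2794] [0.0158 0.0142] 43
0.269 [ 0.6128 -0.2786] [0.016  0.0146] 45
0.284 [ 0.6117 -0.2797] [0.017  0.0129] 44
top zmin [0.1666 0.168  0.1682 0.1683 0.1697]
0.167 [ 0.6066 -0.2715] [0.0264 0.0147] 32
0.182 [ 0.6071 -0.2707] [0.0274 0.0133] 35
0.197 [ 0.6079 -0.2699] [0.0263 0.0107] 32
0.212 [ 0.6122 -0.2744] [0.0327 0.0205] 56
0.227 [ 0.6148 -0.2733] [0.0269 0.0178] 52
0.242 [ 0.6127 -0.2758] [0.0146 0.0075] 18
0.257 [ 0.612  -0.2739] [0.0044 0.0018] 5
```

View pics/c1.png

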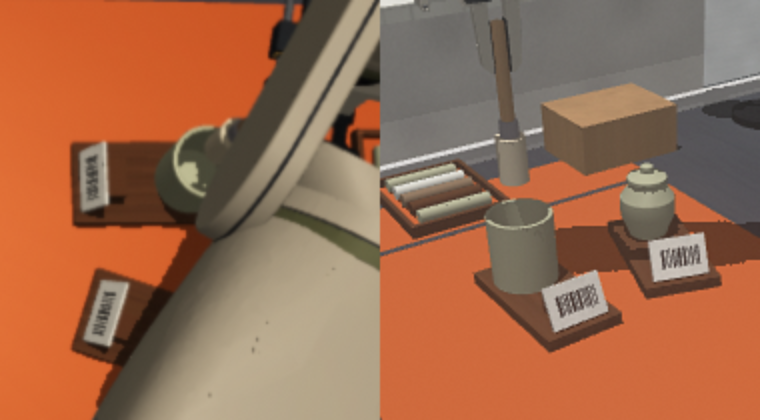

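The crop shows the brush hanging upright (crop 512,160) above the pot's mouth (520,215).

>>> {"fn": "send_rows", "kwargs": {"plan": [[[1, 0, 0, -0.1, 0], [1, 0, 0, -0.25, 0], [1, 0, 0, -0.4, 0], [1, 0, 0, -0.55, 0], [1, 0, 0, -0.64, 0], [1, 0, 0, -0.64, 0], [1, 0, 0, -0.64, 0], [1, 0, 0, -0.64, 0], [1, 0, 0, -0.64, 0], [1, 0, 0, -0.64, 0]]]}}

```text
t: 8.23
tool_pos: [0.611, -0.2862, 0.1984]
orientation: [2.431, 1.984, 0.002]
force: [0.2, 0.6, -0.9]
opening: 0.018
gripper_force: 20.0
```

>>> {"fn": "send_rows", "kwargs": {"plan": [[[1, 0, 0, 0.1, 0], [1, 0, 0, 0.22, 0], [1, 0, 0, 0.34, 0], [1, 0, 0, 0.39, 0], [1, 0, 0, 0.39, 0], [1, 0, 0, 0.39, 0], [1, 0, 0, 0.39, 0], [1, 0, 0, 0.39, 0], [1, 0, 0, 0.25, 0], [1, 0, 0, 0.12, 0], [1, 0, 0, 0, 0], [1, 0, 0, 0, 0], [1, 0, 0, 0, 0], [1, 0, 0, 0, 0], [1, 0, 0, 0, 0], [1, 0, 0, 0, 0]]]}}

```text
t: 9.57
tool_pos: [0.6109, -0.2864, 0.198]
orientation: [2.432, 1.984, 0.002]
force: [-1.0, 0.1, -0.2]
opening: 0.0174
gripper_force: 20.0
```

>>> {"fn": "send_rows", "kwargs": {"plan": [[[1, 0, 0, 0.1, 0], [1, 0, 0, 0.25, 0], [1, 0, 0, 0.4, 0], [1, 0, 0, 0.55, 0], [1, 0, 0, 0.64, 0], [1, 0, 0, 0.64, 0], [1, 0, 0, 0.64, 0]]]}}

```text
t: 10.15
tool_pos: [0.6108, -0.2863, 0.3264]
orientation: [2.43, 1.983, 0.003]
force: [0.7, 1.1, -1.3]
opening: 0.0178
gripper_force: 20.0
```

>>> {"fn": "send_rows", "kwargs": {"plan": [[[1, -0.05, 0.12, 0, 0], [1, -0.12, 0.32, 0, 0], [1, -0.19, 0.5, 0, 0], [1, -0.26, 0.68, 0, 0], [1, -0.33, 0.86, 0, 0], [1, -0.35, 0.92, 0, 0]]]}}

```text
t: 10.65
tool_pos: [0.5378, -0.0976, 0.322]
orientation: [-2.429, -1.987, 0.001]
force: [-0.4, -0.5, -0.5]
opening: 0.0175
gripper_force: 20.0
```

>>> {"fn": "send_rows", "kwargs": {"plan": [[[1, -0.07, 0.18, 0, 0], [1, -0.14, 0.36, 0, 0], [1, -0.21, 0.54, 0, 0], [1, -0.28, 0.72, 0, 0], [1, -0.35, 0.92, 0, 0], [1, -0.35, 0.92, 0, 0]]]}}

```text
t: 11.15
tool_pos: [0.4674, 0.0877, 0.3224]
orientation: [-2.426, -1.991, 0.0]
force: [-0.4, -0.1, -0.6]
opening: 0.018
gripper_force: 20.0
```

>>> {"fn": "send_rows", "kwargs": {"plan": [[[1, -0.07, 0.18, 0, 0], [1, -0.14, 0.36, 0, 0], [1, -0.21, 0.54, 0, 0], [1, -0.27, 0.7, 0, 0], [1, -0.31, 0.82, 0, 0], [1, -0.34, 0.9, 0, 0], [1, -0.34, 0.92, 0, 0], [1, -0.34, 0.92, 0, 0], [1, -0.34, 0.92, 0, 0]]]}}

```text
t: 11.9
tool_pos: [0.4021, 0.2655, 0.3227]
orientation: [2.434, 1.986, -0.003]
force: [0.9, -0.6, -0.4]
opening: 0.0177
gripper_force: 20.0
```

```bash
python3 brush.py tube
```

```text
[0.4021 0.2655 0.3227] 0.0176569873591798 19.99885618686676
scene zmin [0.164  0.1641 0.1644 0.1645 0.1649]
0.164 [0.4094 0.2678] [0.0295 0.0351] 137
0.179 [0.4096 0.2679] [0.0263 0.0346] 143
0.194 [0.4091 0.2679] [0.0278 0.0356] 146
0.209 [0.4038 0.2674] [0.0375 0.0368] 173
0.224 [0.4033 0.2657] [0.0362 0.0371] 153
0.239 [0.4037 0.2659] [0.024  0.0248] 110
0.254 [0.4058 0.268 ] [0.0145 0.0169] 78
0.269 [0.4055 0.2666] [0.0149 0.0177] 80
0.284 [0.4054 0.2664] [0.015  0.0173] 80
top zmin [0.1663 0.1668 0.1676 0.1678 0.1679]
0.166 [0.4026 0.2551] [0.0365 0.0161] 42
0.181 [0.4022 0.2569] [0.0363 0.0202] 38
0.196 [0.4027 0.2568] [0.0374 0.0191] 47
0.211 [0.4037 0.2651] [0.0362 0.0355] 104
0.226 [0.4035 0.264 ] [0.0363 0.0322] 90
0.241 [0.4029 0.2639] [0.0237 0.0179] 65
0.256 [0.403 0.263] [0.0176 0.0101] 27
0.271 [0.4035 0.2606] [0.0152 0.0055] 27
0.286 [0.4029 0.2598] [0.0148 0.004 ] 20
```

>>> {"fn": "send_rows", "kwargs": {"plan": [[[1, 0, 0.01, -0.1, 0], [1, 0, 0.01, -0.22, 0], [1, 0, 0.01, -0.34, 0], [1, 0, 0.01, -0.46, 0], [1, 0, 0.01, -0.58, 0], [1, 0, 0.01, -0.68, 0], [1, 0, 0.01, -0.74, 0], [1, 0, 0.01, -0.785, 0], [1, 0, 0.01, -0.785, 0], [1, 0, 0.01, -0.785, 0], [1, 0, 0.01, -0.785, 0]]]}}

```text
t: 12.92
tool_pos: [0.4028, 0.2685, 0.1682]
orientation: [2.434, 1.985, 0.003]
force: [-0.4, 0.4, -0.5]
opening: 0.0183
gripper_force: 20.0
```

>>> {"fn": "send_rows", "kwargs": {"plan": [[[1, 0, 0, -0.015, 0], [1, 0, 0, -0.015, 0], [-1, 0, 0, -0.015, 0], [-1, 0, 0, -0.015, 0], [-1, 0, 0, -0.015, 0], [-1, 0, 0, -0.015, 0], [-1, 0, 0, -0.015, 0], [-1, 0, 0, -0.015, 0], [-1, 0, 0, -0.015, 0], [-1, 0, 0, -0.015, 0], [-1, 0, 0, 0.1, 0], [-1, 0, 0, 0.25, 0], [-1, 0, 0, 0.42, 0], [-1, 0, 0, 0.42, 0], [-1, 0, 0, 0.42, 0]]]}}

```text
t: 14.17
tool_pos: [0.4033, 0.2689, 0.2533]
orientation: [2.433, 1.985, 0.008]
force: [-0.4, 0.6, -0.5]
opening: 0.0924
gripper_force: 0.0
```

>>> {"fn": "send_rows", "kwargs": {"plan": [[[-0.2, 0.2, 0, 0, 0], [-0.2, 0.4, 0, 0, 0], [-0.2, 0.6, -0.05, 0, 0], [-0.2, 0.8, -0.07, 0, 0], [-0.2, 1, -0.07, 0, 0], [-0.2, 1, -0.07, -0.4, 0], [-0.2, 1, -0.07, -0.4, 0], [-0.2, 1, -0.07, -0.4, 0], [-0.2, 1, -0.07, -0.4, 0]]]}}

```text
t: 14.92
tool_pos: [0.5988, 0.2531, 0.1659]
orientation: [-2.432, -1.984, 0.014]
force: [-0.7, 0.6, 0.7]
opening: 0.0559
gripper_force: 0.0
```

Run:
```python
from m import *
np.set_printoptions(precision=4,suppress=True)
s=telemetry.read_state(); print(s["tool_pos"],s["opening"])
p,d=viewer.read_camera("scene"); C=cloud("scene",d); cv2.imwrite("pics/s2.png",p)
q,d2=viewer.read_camera("top"); cv2.imwrite("pics/t2.png",q)
P=C[130:300,400:500].reshape(-1,3); P=P[np.hypot(P[:,0]-.402,P[:,1]-.267)<.06]
for z in(.1,.13,.16,.19): Q=P[abs(P[:,2]-z)<.01]; print(z,(Q.min(0)+Q.max(0))[:2]/2)
print("top",np.percentile(P[P[:,2]<.23][:,2],99.8))
a=cv2.resize(q[110:230,130:330],None,fx=2,fy=2); b=p[160:400,260:520]
cv2.imwrite("pics/c2.png",cv2.hconcat([a,b]))
```

```text
[0.5988 0.2531 0.1659] 0.05588101458823732
0.1 [0.4052 0.2704]
0.13 [0.4072 0.2691]
0.16 [0.4058 0.2694]
0.19 [0.4062 0.2707]
top 0.2055899413238764
```

View pics/c2.png

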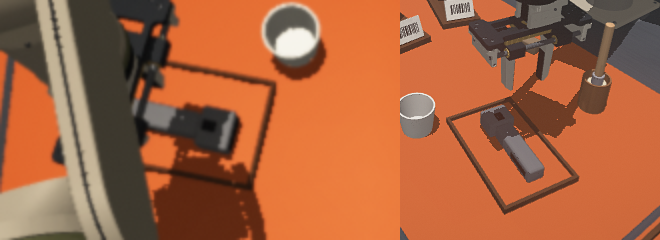

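The crop shows the brush standing in its tube (crop 600,60) and the gripper just above and behind the scanner (scanner handle at 520,155, head at 495,125).

>>> {"fn": "send_rows", "kwargs": {"plan": [[[-0.2, 0.1, 0, -0.2, 0], [-0.2, 0.1, 0, -0.4, 0], [-0.2, 0.1, 0, -0.4, 0], [-0.2, 0.1, 0, -0.4, 0], [-0.2, 0.1, 0, -0.4, 0], [-0.2, 0.1, 0, -0.4, 0]]]}}

```text
t: 15.52
tool_pos: [0.6241, 0.2552, 0.0955]
orientation: [2.432, 1.985, 0.009]
force: [0.1, -0.5, -0.1]
opening: 0.0556
gripper_force: 0.0
```

>>> {"fn": "send_rows", "kwargs": {"plan": [[[-0.2, -0.01, -0.01, -0.12, 0], [-0.2, -0.01, -0.01, -0.24, 0], [-0.2, -0.01, -0.01, -0.3, 0], [-0.2, -0.01, -0.01, -0.3, 0], [-0.2, -0.01, -0.01, -0.3, 0], [-0.2, -0.01, -0.01, -0.3, 0]]]}}

```text
t: 16.02
tool_pos: [0.6213, 0.2527, 0.0331]
orientation: [2.433, 1.986, 0.004]
force: [0.2, 0.5, 1.0]
opening: 0.0555
gripper_force: 0.0
```

>>> {"fn": "send_rows", "kwargs": {"plan": [[[-0.2, 0, 0, -0.02, 0], [-0.2, 0, 0, -0.02, 0], [1, 0, 0, -0.02, 0], [1, 0, 0, -0.02, 0], [1, 0, 0, -0.02, 0], [1, 0, 0, -0.02, 0], [1, 0, 0, -0.02, 0], [1, 0, 0, -0.02, 0], [1, 0, 0, -0.02, 0], [1, 0, 0, -0.02, 0]]], "force": 25}}

```text
t: 16.85
tool_pos: [0.62, 0.2522, 0.0268]
orientation: [2.434, 1.986, 0.0]
force: [-1.1, 0.5, 1.5]
opening: 0.0337
gripper_force: 25.0
```

>>> {"fn": "send_rows", "kwargs": {"plan": [[[1, 0, 0, 0.1, 0], [1, 0, 0, 0.2, 0], [1, 0, 0, 0.35, 0], [1, 0, 0, 0.5, 0], [1, 0, 0, 0.5, 0], [1, 0, -0.15, 0.5, 0.05], [1, -0.02, -0.3, 0.5, 0.1], [1, -0.04, -0.45, 0.5, 0.15], [1, -0.06, -0.6, 0.5, 0.2], [1, -0.08, -0.75, 0.5, 0.223], [1, -0.1, -0.87, 0.5, 0.223], [1, -0.1, -0.95, 0.5, 0.223], [1, -0.1, -0.95, 0.5, 0.223], [1, -0.1, -0.95, 0.5, 0.223]]]}}

```text
t: 18.02
tool_pos: [0.5994, 0.0615, 0.1257]
orientation: [-2.188, -2.253, 0.001]
force: [0.4, -0.7, -2.3]
opening: 0.0339
gripper_force: 25.0
```

>>> {"fn": "send_rows", "kwargs": {"plan": [[[1, 0, -0.1, 0, 0], [1, 0, -0.2, -0.08, 0], [1, 0, -0.26, -0.16, 0], [1, 0, -0.26, -0.24, 0], [1, 0, -0.26, -0.3, 0], [1, 0, -0.26, -0.3, 0], [1, 0, -0.26, -0.3, 0], [1, 0, -0.26, -0.3, 0]]]}}

```text
t: 18.68
tool_pos: [0.6004, 0.0111, 0.0674]
orientation: [2.184, 2.257, 0.001]
force: [0.7, 0.2, -1.7]
opening: 0.0338
gripper_force: 25.0
```

```bash
cat > sc.py <<'E'
from m import *
import sys
np.set_printoptions(precision=4,suppress=True)
s=telemetry.read_state(); t=s["tool_pos"]; print(t,s["orientation"],s["gripper_force"])
for n in("scene","top"):
    p,d=viewer.read_camera(n); C=cloud(n,d); cv2.imwrite(f"pics/{n}_{sys.argv[1]}.png",p)
    hi=p.max(2).astype(int); sat=hi-p.min(2)
    m=(abs(C[...,0]-t[0])<.05)&(C[...,1]<t[1]-.022)&(C[...,1]>t[1]-.1)&(C[...,2]<t[2]+.05)&(C[...,2]>t[2]-.03)&(sat<50)
    P=C[m]; print(n,len(P))
    if len(P)<20: continue
    print(rect(P),P.min(0),P.max(0)); T=P[P[:,2]>np.percentile(P[:,2],60)]; print("topz",np.median(T[:,2]))
E
python3 sc.py tag1
```

```text
[0.6004 0.0111 0.0674] [2.1845 2.257  0.001 ] 24.99947279691696
scene 172
(array([603.9, -36.8]), array([46.4, 54.5]), 87.1) [ 0.5774 -0.0604  0.0496] [ 0.631  -0.0129  0.0819]
topz 0.08010692170330358
top 111
(array([602.7, -31.8]), array([52.9, 14.9]), 0.5) [ 0.5762 -0.0391  0.0549] [ 0.6291 -0.0243  0.0875]
topz 0.08456971281784303
```

>>> {"fn": "send_rows", "kwargs": {"plan": [[[1, 0, -0.03, -0.04, 0], [1, 0, -0.07, -0.085, 0], [1, 0, -0.07, -0.085, 0], [1, 0, -0.07, -0.085, 0], [1, 0, -0.07, -0.085, 0]]]}}

```text
t: 19.2
tool_pos: [0.5996, -0.0041, 0.0493]
orientation: [-2.187, -2.255, 0.001]
force: [0.3, -0.2, -2.1]
opening: 0.0339
gripper_force: 25.0
```

```bash
python3 sc.py tag2;python3 - <<'E'
import cv2
a=cv2.imread("pics/top_tag2.png")[100:300,280:480];b=cv2.imread("pics/scene_tag2.png")[100:300,200:400]
cv2.imwrite("pics/c3.png",cv2.resize(cv2.hconcat([a,b]),None,fx=2,fy=2))
E
```

```text
[ 0.5996 -0.0041  0.0493] [-2.1865 -2.2549  0.0006] 24.999593496322632
scene 160
(array([602.7, -52. ]), array([45.2, 55.5]), 85.8) [ 0.576  -0.0752  0.0299] [ 0.6298 -0.0284  0.0643]
topz 0.061902898679293716
top 134
(array([601.2, -49.8]), array([17.4, 52.5]), 85.7) [ 0.5752 -0.0599  0.0347] [ 0.6273 -0.0423  0.0704]
topz 0.0664068358017964
```

View pics/c3.png

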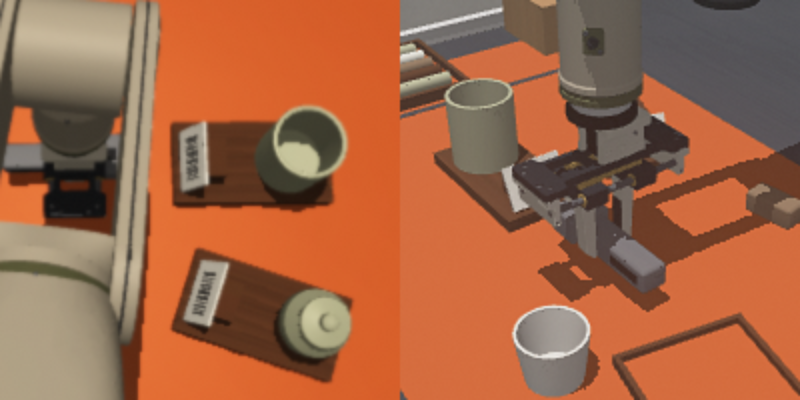

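The scanner is held level in front of the tag (gripper at crop 590,190, tag at 195,158 in the top half), and the pot stands undisturbed. I'll hold it here.

>>> {"fn": "send_rows", "kwargs": {"plan": [[[1, 0, 0, 0, 0], [1, 0, 0, 0, 0], [1, 0, 0, 0, 0], [1, 0, 0, 0, 0], [1, 0, 0, 0, 0], [1, 0, 0, 0, 0], [1, 0, 0, 0, 0], [1, 0, 0, 0, 0], [1, 0, 0, 0, 0], [1, 0, 0, 0, 0], [1, 0, 0, 0, 0], [1, 0, 0, 0, 0], [1, 0, 0, 0, 0], [1, 0, 0, 0, 0], [1, 0, 0, 0, 0]]]}}

```text
t: 20.55
tool_pos: [0.5999, -0.0038, 0.0497]
orientation: [2.186, 2.256, 0.0]
force: [-0.0, -1.0, -1.9]
opening: 0.0342
gripper_force: 25.0
```

>>> {"fn": "send_rows", "kwargs": {"plan": [[[1, 0, 0, 0, 0], [1, 0, 0, 0, 0], [1, 0, 0, 0, 0], [1, 0, 0, 0, 0], [1, 0, 0, 0, 0], [1, 0, 0, 0, 0], [1, 0, 0, 0, 0], [1, 0, 0, 0, 0], [1, 0, 0, 0, 0], [1, 0, 0, 0, 0], [1, 0, 0, 0, 0], [1, 0, 0, 0, 0], [1, 0, 0, 0, 0], [1, 0, 0, 0, 0], [1, 0, 0, 0, 0]]]}}

```text
t: 21.8
tool_pos: [0.5999, -0.0038, 0.0496]
orientation: [-2.186, -2.256, 0.0]
force: [-0.2, -0.1, -2.1]
opening: 0.034
gripper_force: 25.0
```

>>> {"fn": "send_rows", "kwargs": {"plan": [[[1, 0, 0.05, 0.1, 0], [1, 0, 0.1, 0.2, 0], [1, 0, 0.15, 0.3, 0], [1, 0.02, 0.3, 0.39, -0.05], [1, 0.04, 0.45, 0.39, -0.1], [1, 0.06, 0.6, 0.39, -0.15], [1, 0.08, 0.75, 0.39, -0.2], [1, 0.1, 0.9, 0.39, -0.223], [1, 0.1, 1, 0.39, -0.223], [1, 0.1, 1, 0.39, -0.223], [1, 0.1, 1, 0.39, -0.223]]]}}

```text
t: 22.72
tool_pos: [0.6196, 0.1973, 0.1274]
orientation: [-2.432, -1.989, 0.001]
force: [0.5, -0.4, -2.2]
opening: 0.0336
gripper_force: 25.0
```

>>> {"fn": "send_rows", "kwargs": {"plan": [[[1, 0, 0.15, 0, 0], [1, 0, 0.28, 0, 0], [1, 0, 0.28, -0.1, 0], [1, 0, 0.28, -0.2, 0], [1, 0, 0.28, -0.3, 0], [1, 0, 0.28, -0.3, 0], [1, 0, 0.28, -0.3, 0], [1, 0, 0.28, -0.3, 0]]]}}

```text
t: 23.38
tool_pos: [0.6206, 0.2514, 0.0688]
orientation: [2.435, 1.985, 0.001]
force: [-1.1, -0.5, -1.4]
opening: 0.0338
gripper_force: 25.0
```

>>> {"fn": "send_rows", "kwargs": {"plan": [[[1, 0, 0, -0.06, 0], [1, 0, 0, -0.12, 0], [1, 0, 0, -0.17, 0], [1, 0, 0, -0.2, 0], [1, 0, 0, -0.2, 0], [1, 0, 0, -0.2, 0], [1, 0, 0, -0.2, 0]]]}}

```text
t: 23.97
tool_pos: [0.6196, 0.2521, 0.027]
orientation: [-2.434, -1.986, 0.001]
force: [0.3, -0.2, -1.4]
opening: 0.0339
gripper_force: 25.0
```

Nearly down. I'll lower 0.5 mm more, open partially, and rise.

>>> {"fn": "send_rows", "kwargs": {"plan": [[[1, 0, 0, -0.003, 0], [1, 0, 0, -0.003, 0], [-0.2, 0, 0, -0.003, 0], [-0.2, 0, 0, -0.003, 0], [-0.2, 0, 0, -0.003, 0], [-0.2, 0, 0, -0.003, 0], [-0.2, 0, 0, -0.003, 0], [-0.2, 0, 0, -0.003, 0], [-0.2, 0, 0, 0.1, 0], [-0.2, 0, 0, 0.25, 0], [-0.2, 0, 0, 0.4, 0], [-0.2, 0, 0, 0.6, 0], [-0.2, 0, 0, 0.8, 0], [-0.2, 0, 0, 1, 0], [-0.2, 0, 0, 1, 0], [-0.2, 0, 0, 1, 0]]]}}

```text
t: 25.3
tool_pos: [0.622, 0.2529, 0.2325]
orientation: [2.432, 1.984, 0.012]
force: [0.7, -0.1, -0.6]
opening: 0.0558
gripper_force: 0.0
```

>>> {"fn": "send_rows", "kwargs": {"plan": [[[-0.2, -0.1, -0.3, 0, 0], [-0.2, -0.2, -0.6, 0, 0], [-0.2, -0.3, -0.8, 0, 0], [-0.2, -0.4, -1, 0, 0], [-0.2, -0.4, -1, 0, 0], [-0.2, -0.4, -1, 0, 0], [-0.2, -0.4, -1, 0, 0], [-0.2, -0.4, -1, 0, 0]]]}}

```text
t: 25.97
tool_pos: [0.5396, 0.0522, 0.2267]
orientation: [-2.435, -1.984, 0.001]
force: [0.4, 1.2, -0.6]
opening: 0.0555
gripper_force: 0.0
```

Run:
```python
from m import *
np.set_printoptions(precision=4,suppress=True)
D={n:viewer.read_camera(n) for n in("scene","top")}
for n,b in(("top",(180,140,262,200)),("scene",(325,255,420,350))):
    p,d=D[n]; C=cloud(n,d)[b[1]:b[3],b[0]:b[2]].reshape(-1,3); P=C[(C[:,2]>.030)&(C[:,2]<.06)]
    print("scanner",n,rect(P),np.percentile(P[:,2],[10,50,90]))
p,d=D["scene"];C=cloud("scene",d)
P=C[130:195,215:265].reshape(-1,3);print("pot",circ(P[(P[:,2]>.114)&(P[:,2]<.13)]))
P=C[170:278,435:485].reshape(-1,3);P=P[P[:,2]>.1]
for z in(.1,.19):Q=P[abs(P[:,2]-z)<.01];print(z,(Q.min(0)+Q.max(0))[:2]/2)
print("brush top",np.percentile(P[:,2],99))
cv2.imwrite("pics/end.png",p); print(telemetry.read_state()["tool_pos"])
```

```text
scanner top (array([620.7, 260.7]), array([164.2,  54. ]), 80.3) [0.0365 0.0411 0.0442]
scanner scene (array([622.9, 260.9]), array([164.9,  54.5]), 77.9) [0.0333 0.0362 0.0406]
pot (array([ 0.6099, -0.2848]), np.float64(0.041929030412806594))
0.1 [0.4066 0.2704]
0.19 [0.4057 0.2702]
brush top 0.20564491067087973
[0.5401 0.0534 0.2271]
```

View pics/end.png

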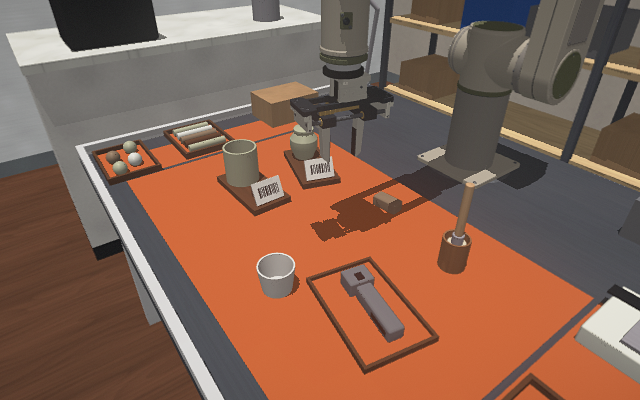

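The scanner lies flat in its tray (372,310), the brush stands in its tube (460,230), and the pot (240,163) and bystanders haven't moved. The gripper is clear of everything, so I'm handing in.

```bash
python3 -c "
from plant import order; print(order.close_job())"
```

```text
the job is handed in; nothing more can be done
None
```

I've handed the job in after about 26 s of the 72 s: the pot was brushed, its tag scanned, and the brush and scanner put back. The last camera check found the pot, jar, teacup and stone block where they started; the hand-in gave no verdict.

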